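# Tap the wedge key tight in the sloping pulley hub

### The arm

A 7-joint arm with a two-finger parallel gripper is mounted at the origin on the work surface. World frame = base frame: x ahead of the robot, y to its left, z up, the work surface at z = 0. Lengths are in m, angles in rad, forces in N, time in s.
With the tool pointing down it reaches from about 0.425 to 0.875 m from the base axis. Payload 4.7 kg.
Tool frame: the origin (TCP) lies midway between the tips of the shut fingers; the grasp point (between the pads) lies 19 mm behind it (ctrl.grip_depth is the distance from the TCP to the grasp point, in m); z points along the fingers, y is the direction in which the jaws open and shut (so a half turn about z gives the same grasp; the last joint's range is limited). The gripper opens to 87 mm and grips with 3 to 60 N. Pads are 19 mm wide; open, the fingers measure 117 mm over their backs; the gripper's body (75 mm by 190 mm) begins 51 mm behind the grasp point.
Start: joints at [1.346, 0.321, -0.07, 1.45, 0.023, 1.371, -0.057], TCP at [0.154, -0.632, 0.223] pointing down, gripper open.
Joint ranges: [-2.86, 2.86], [-0.3, 2.09], [-1.38, 1.24], [0.06, 2.45], [-1.56, 4.7], [0.09, 2.05], [-2.69, 2.69]. Speed limits (rad/s): [2.57, 2.57, 3.14, 3.14, 3.14, 3.14, 3.14].

### API

Orientations are given as a rotation vector (axis times angle).
In Python, from bench import ctrl gives the robot as it stands. The module is installed in compiled form; this text tells all that it offers.
- The arm moves only by the shell command python3 -m inch 'ROWS' [FORCE]. ROWS is JSON, a list of rows, each a list of 5 numbers: the opening, from -1 (shut) to 1 (fully open), so that 0 is half open, then the shift along the tool's x, y, z in mm, then the turn about the tool's z in rad. In form: [[fingers, tx, ty, tz, twist], ...]. A call has 1 to 5 rows; each row shifts and turns the pose as measured when the row begins, along the tool's axes as they then stand; what a row does not reach is not made up. A row lasts 1/8 s, in which the tool goes at most 62.5 mm and 10.7 degrees, less where a joint would pass 70% of its speed; a pose out of reach is approached as far as the arm can. A call is refused whole if a number of a shift passes 62.5 or a number of a turn 0.188, either way. A call with a gripper value outside its range is refused whole. The fingers move at their own pace and stop on an object; FORCE is the grip in N (left out, the last holds). Time passes only in rows, so rows that do not move let the fingers close. It gives the time, the measured TCP pose, the force and the opening at its end, in the units of the state.
- ctrl.get_state(): the state, without advancing time (a new reading comes with each control period).
- ctrl.get_image(name): name is "side" or "top"; returns a dict with "color" (400x640x3 uint8, red, green, blue), "range_z" (400x640 float32, m along the optical axis (not along the pixel's ray), 0 where there is no reading), "K" (3x3 intrinsics, pixels), "R" (3x3) and "t" (3): a world point X has camera coordinates R X + t. Camera axes: x right, y down, z forward; pixel columns grow to the right and rows downward; lengths in m; the calibration is good to about 2 mm. A picture is of the moment at which its call begins.
- ctrl.close_job(): hands the job in, once; it reports no verdict.
The state is a dict: "time": time; "joint_positions": joint angles; "qd": joint speeds; "joint_torque": joint torques, N m; "position": TCP position; "tool_rot": TCP orientation; "ft_force": force on the tool from outside, world axes, zero at the start; "torque": the same for the moment, N m; "grip_width": opening from 0.0 (shut) to 1.0 (fully open).
Only numpy, scipy, OpenCV 4.12 (cv2) and the standard library are available. Lean on these libraries where they do the work, as an engineer would, in place of code of your own. Each camera call takes 0.05 s, during which the arm holds its last target. There are 200 camera calls.

### The job

Lock the pulley to its shaft: take the wedge key (the one with the rectangular block head) out of the rack, lower it point first into the gap between hub and shaft until it lodges lightly, and let go of it. Then tap it in with the steel drift held square to the head, never with the fingers, in at least two separate taps: the first drives it only part of the way, lift off, then go on until it is tight. Finally stand the drift upright back in its dish and leave the pins and the other things on the bench as they are.

Things in the scene. Friction and masses are not known exactly. Their poses are not given: they have to be found in the camera images.
- drive: Drive unit, fixed: base plate 170 (x) x 140 (y) mm, origin under its centre, turned up to 0.3 rad; on it a grey gearbox and a hub that leans 30 degrees towards the robot. The hub is a 66 mm square steel boss inside an aluminium pulley 108 mm across, the pulley's rim 22 mm below the boss face. The round dark shaft end (24 mm) shows in the middle of the face, about flush (1 mm proud).
- gap (a point): Centre of the mouth of the gap between hub and shaft, in the boss face, 18 mm up the slope from the shaft's centre, about 135 mm above the bench. z points straight out of the gap (30 degrees from vertical, towards the robot), y is level, x points up the slope. Gap 11.5 mm along x, 11 mm along y, mouth chamfered 4 mm.
- fit (a joint): How far the key is driven into the tight part, 0 to 0.018 m. It slides in with light friction (it may stay put where released) until its tip is 36 mm below the mouth (head's underside 22 mm off the boss face): 0. From there it takes about 9 N along the gap (plus 150 N per m/s) and stays where left. At 0.018 it is tight and stops solidly (head 4 mm off the face).
- key_head (a point): Centre of the wedge key's block head, 24 (x) x 14 (y) x 20 mm (z); grasp across the 14 mm. At the start the key stands upright in a rack hole, x along the rack, head's underside 22 mm above the rack. Tip 68 mm below this point. It fits the gap either way round, head x along gap x.
- key_tip (a point): Centre of the wedge key's tip, same axes as key_head.
- drift_grip (a point): Grip point on the handle of the loose steel tapping drift (280 g): round handle 18 mm in diameter, from 24 to 93 mm above the striking face, on a round foot 38 mm in diameter and 24 mm tall, whose flat underside is the striking face. The point is on the axis, 60 mm above that face; z points up the handle. At the start it stands in its dish.
- drift_face (a point): Centre of the drift's flat striking face (underside of its foot); z points up the handle.
- dish_floor (a point): Centre of the inner floor, 4 mm above the bench, of the drift's shallow round aluminium dish: 58 mm inside diameter, 68 mm outside, rim 9 mm above the bench. Fixed.
- rack: Grey rack block 150 (x) x 50 (y) x 46 mm (z), fixed; origin at the centre of its underside. Three holes in a row along x, 48 mm apart, 36 mm deep, hold the wedge key and two pins.
- pin1: Loose steel pin with a round head 18 mm across, standing in another rack hole, head top 32 mm above the rack (the key's: 42 mm). Origin at its tip. Not to be disturbed.
- pin2: A second pin like pin1.
- bearing: Loose steel bearing ring, 52 mm across, 15 mm tall, lying on the bench; bystander.
- wrench: Loose wrench lying on the bench near the robot; bystander.
- carton: Loose cardboard box 70 x 100 x 50 mm beyond the drive; bystander.
- jar: Loose jar 60 mm across, 85 mm tall, beyond the drive; bystander.
- key: The loose steel wedge key, 90 g, 78 mm long; origin at its tip, z towards the head. Shank 58 mm long, 8 mm thick in y, tapering in x from 10 mm at the head to 7 mm near the tip; the last 3 mm a narrower nose, 5 x 5.5 mm.
- drift: The drift as a body; origin at the centre of its striking face, z up the handle.
Things that resemble listed ones, but are neither listed nor needed, are in the scene too. Leave any green or turquoise look-alike of the drift alone.

How it is judged:
On the way, in this order (a step that is already met when the one before it is completed fails the run):
1. the key stands in the gap, at least 24 mm deep but not yet driven (fit below 4 mm), and the fingers have let go (x of key_tip in the frame of gap between -0.006 and 0.006 m and y of key_tip in the frame of gap between -0.006 and 0.006 m and angle between the z axis of key_tip and the z axis of gap, either way round below 0.25 rad and z of key_tip in the frame of gap below -0.024 m and value of joint fit below 0.004 m and contact force between the fingers and key below 0.1 N), for 0.2 s.
2. the drift presses on the key and moves it (fit above 2 mm) (contact force between drift and key above 2 N and value of joint fit above 0.002 m).
3. after the first tap the drift is lifted off with the key driven part way (fit 2 to 14 mm) (contact force between drift and key below 0.1 N and value of joint fit between 0.002 and 0.014 m), for 0.05 s.
4. the drift taps the key tight (fit above 16 mm) (contact force between drift and key above 2 N and value of joint fit above 0.016 m).
At the end, for the whole second after the job is handed in: The key stands in the gap (tip within 6 mm of its axis, within 0.14 rad of it), fit above 16 mm (tip over 50 mm below the mouth); the drift stands upright (within 0.1 rad) on the dish's floor within 13 mm of its centre; both released and at rest (x of key_tip in the frame of gap between -0.006 and 0.006 m and y of key_tip in the frame of gap between -0.006 and 0.006 m and angle between the z axis of key_tip and the z axis of gap, either way round below 0.14 rad and value of joint fit above 0.016 m and z of key_tip in the frame of gap below -0.05 m and horizontal distance between drift_face and dish_floor below 0.013 m and height (world z) of drift_face below 0.008 m and angle between drift's own z axis and vertical below 0.1 rad and linear speed of each of drift, key below 0.02 m/s and contact force between the fingers and key below 0.1 N and contact force between the fingers and drift below 0.1 N); the robot touches nothing.
It fails at once if the fingers push the key into the tight part (touch it with fit above 6 mm) (contact force between the fingers and key above 0.5 N and value of joint fit above 0.006 m).
It fails at once if a pin is moved by more than 15 mm (distance of any of pin1, pin2 from where it was at the start of the episode above 0.015 m).
It fails at once if the bearing, wrench, carton or jar is moved by more than 30 mm (distance of any of bearing, wrench, carton, jar from where it was at the start of the episode above 0.03 m).
It also fails if it takes over 72 s, if anything falls off the work surface, if the arm or the gripper's body presses on something with over 40 N, if the wrist force passes 120 N, or if a joint passes its speed limit or range.

## Working session

There is one attempt and no reset: what is moved stays moved. The work goes in short steps, Python scripts to look and compute and a shell command to move; the robot and the scene stay as the last step left them, time stands still between calls to the robot, and variables do not carry over. Pictures are saved under pics/ and viewed, about 8 in all and at most 12, crops included, and the job is handed in when it is done.

```bash
mkdir -p pics; cat > h.py <<'E'
import numpy as np, cv2
from bench import ctrl
from scipy.spatial.transform import Rotation as Ro
def snap(n):
    d=ctrl.get_image(n); return d
def cloud(d):
    z=d["range_z"].astype(float);K=d["K"];v,u=np.mgrid[:z.shape[0],:z.shape[1]]
    P=np.stack([(u-K[0,2])/K[0,0]*z,(v-K[1,2])/K[1,1]*z,z],-1)
    W=(P-d["t"])@d["R"]; W[z<=0]=np.nan; return W
def proj(d,X):
    c=d["R"]@np.asarray(X)+d["t"]; p=d["K"]@c; return p[:2]/p[2]
def save(img,n): cv2.imwrite("pics/"+n,cv2.cvtColor(img,cv2.COLOR_RGB2BGR))
E
python3 - <<'E'
from h import *
for n in("top","side"):
    d=snap(n); save(d["color"],n+"0.png"); np.savez(n+"0.npz",**d)
    print(n,d["K"].round(1).tolist(),"cam at",(-d["R"].T@d["t"]).round(3), d["R"].round(2).tolist())
s=ctrl.get_state();print(s, ctrl.grip_depth, Ro.from_rotvec(s["tool_rot"]).as_matrix().round(3))
E
```

```text
top [[396.6, 0.0, 319.9], [0.0, 396.6, 204.7], [0.0, 0.0, 1.0]] cam at [ 0.368 -0.034  1.105] [[-0.0, -1.0, -0.02], [-0.98, 0.01, -0.19], [0.19, 0.02, -0.98]]
side [[468.6, 0.0, 325.3], [0.0, 468.6, 199.2], [0.0, 0.0, 1.0]] cam at [0.468 0.805 0.637] [[-0.99, -0.12, 0.02], [-0.08, 0.53, -0.84], [0.09, -0.84, -0.54]]
{'time': 0.1, 'joint_positions': array([ 1.34611932,  0.32175937, -0.07010718,  1.45156888,  0.02262489,
        1.37083127, -0.05687503]), 'qd': array([-0.00089662, -0.00288917, -0.00040027, -0.00335344,  0.00138696,
       -0.0011718 , -0.00103011]), 'joint_torque': array([ 5.47020736e-04, -4.92571199e+01, -4.05396614e-01, -3.13398957e+01,
       -6.42723776e-02,  3.94408184e-02,  8.42947566e-05]), 'position': array([ 0.15356938, -0.63106781,  0.22155631]), 'tool_rot': array([-3.11747742e+00, -3.74095093e-01,  5.08338330e-04]), 'ft_force': array([-0.08119604,  0.80493379,  0.54171726]), 'torque': array([-0.03250435, -0.03479586, -0.00670073]), 'grip_width': 0.9994720438587472} 0.0187 [[ 0.972  0.237 -0.001]
 [ 0.237 -0.972  0.002]
 [-0.    -0.002 -1.   ]]
```

View pics/top0.png

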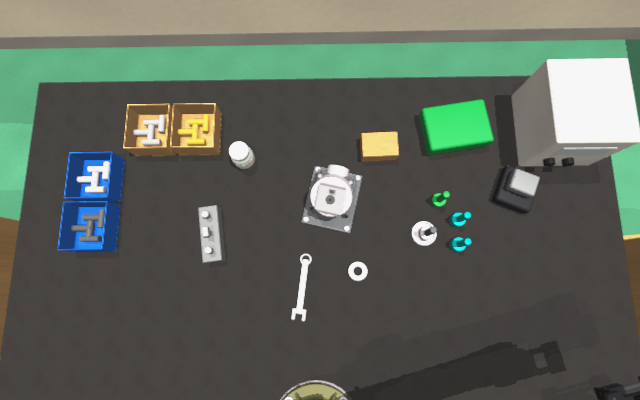

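View pics/side0.png

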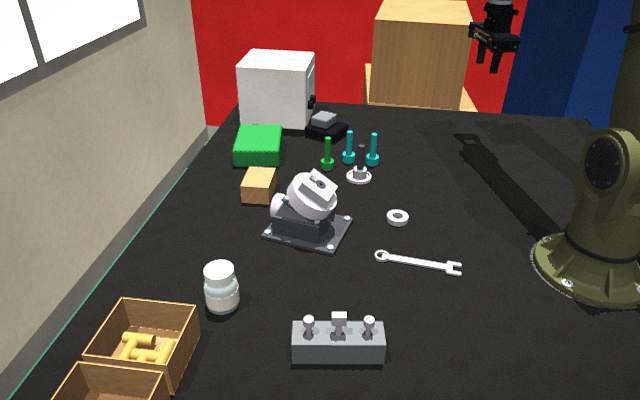

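Top view: the rack is at (209,233), with the block-headed key in its middle hole (206,232) and round-headed pins at (206,214) and (207,251). The drive is at (331,197), and the dark-handled drift stands in its dish at (425,233). The look-alikes are green at (440,199) and turquoise at (460,218) and (460,244). The drift I need is the steel one in the dish. I'll measure these and confirm with one enlarged crop.

```bash
python3 - <<'E'
from h import *
T=dict(np.load("top0.npz"));S=dict(np.load("side0.npz"))
A=cloud(T);B=cloud(S)
def reg(W,c,r,zlo,zhi):
    m=(np.abs(W[...,0]-c[0])<r)&(np.abs(W[...,1]-c[1])<r)&(W[...,2]>zlo)&(W[...,2]<zhi); return W[m]
for n,(u,v) in dict(key=(206,232),p1=(206,214),p2=(207,251),drive=(331,197),drift=(425,233),ring=(358,271)).items(): print(n,A[v,u].round(4))
k=A[232,206]
for nm,W in(("top",A),("side",B)):
    r=reg(W,k,.12,.038,.053); 
    (c,sz,an)=cv2.minAreaRect(r[:,:2].astype(np.float32)); print(nm,"rack",np.round(c,4),np.round(sz,4),an,len(r))
    r=reg(W,k,.03,.083,.095); 
    if len(r):print(nm,"keyhead",r.mean(0).round(4),r.min(0).round(4),r.max(0).round(4),len(r))
    g=A[233,425]
    r=reg(W,g,.05,.070,.12); 
    if len(r):print(nm,"drift upper",r.mean(0).round(4),r.min(0).round(4),r.max(0).round(4),len(r))
    r=reg(W,g,.055,.0065,.012)
    if len(r):print(nm,"dish rim",cv2.minEnclosingCircle(r[:,:2].astype(np.float32)),len(r))
    r=reg(W,g,.05,.023,.031)
    if len(r):print(nm,"foot top",cv2.minEnclosingCircle(r[:,:2].astype(np.float32)),len(r))
    # boss face: tilted plane near drive
    g=A[197,331]
    r=reg(W,g,.12,.005,.02)
    (c,sz,an)=cv2.minAreaRect(r[:,:2].astype(np.float32)); print(nm,"base",np.round(c,4),np.round(sz,4),an,len(r))
    r=reg(W,g,.08,.09,.2)
    best=None
    rng=np.random.default_rng(0)
    for i in range(2000):
        p=r[rng.choice(len(r),3,False)];nn=np.cross(p[1]-p[0],p[2]-p[0]);l=np.linalg.norm(nn)
        if l<2e-4:continue
        nn/=l; nn*=np.sign(nn[2])
        if abs(nn[2]-.866)>.06:continue
        q=(np.abs((r-p[0])@nn)<.002)
        off=(r[q].mean(0))@nn
        if best is None or q.sum()>best[0]: best=(q.sum(),q)
    f=r[best[1]];c=f.mean(0);n=np.linalg.svd(f-c)[2][2];n*=np.sign(n[2]);print(nm,"plane",best[0],c.round(4),n.round(3),"yaw",np.arctan2(-n[1],-n[0]).round(3))
def crop(d,u,v,w,h,s): return cv2.resize(d["color"][v-h:v+h,u-w:u+w],None,fx=s,fy=s,interpolation=cv2.INTER_CUBIC)
im=np.vstack([np.hstack([crop(T,331,197,32,32,6),crop(S,316,195,32,32,6)]),np.hstack([crop(S,338,335,32,24,6),crop(S,355,165,32,24,6)])])
im=im[:, :768];print(im.shape);save(im,"crop1.png") if im.shape[0]<=600 else save(cv2.resize(im,None,fx=.85,fy=.85),"crop1.png")
E
```

```text
key [0.4953 0.2789 0.0902]
p1 [0.5453 0.2863 0.0739]
p2 [0.4474 0.2783 0.0756]
drive [ 0.5758 -0.0448  0.1334]
drift [ 0.4943 -0.296   0.0447]
ring [ 3.961e-01 -1.183e-01  1.000e-04]
top rack [0.4984 0.2842] [0.1502 0.0518] 7.6540327072143555 898
top keyhead [0.4984 0.2836 0.0874] [0.4874 0.2758 0.083 ] [0.5089 0.2909 0.0909] 51
top drift upper [ 0.4969 -0.3006  0.0916] [ 0.4889 -0.3092  0.0709] [ 0.5061 -0.2938  0.0993] 53
top dish rim ((0.49974268674850464, -0.2996286153793335), 0.03392490744590759) 120
top foot top ((0.49740827083587646, -0.30279800295829773), 0.018831612542271614) 92
top base [ 0.5813 -0.0457] [0.2272 0.2189] 1.008583426475525 1189
top plane 466 [ 0.5725 -0.0414  0.1262] [-0.502  0.115  0.857] yaw -0.226
side rack [0.4983 0.2848] [0.1504 0.0539] 7.367212772369385 2226
side keyhead [0.4983 0.2861 0.0868] [0.4869 0.2771 0.0831] [0.5102 0.2929 0.0895] 119
side drift upper [ 0.4977 -0.2982  0.0849] [ 0.4892 -0.3067  0.0703] [ 0.5065 -0.2894  0.0975] 74
side dish rim ((0.5009837746620178, -0.2972760796546936), 0.035415809601545334) 73
side foot top ((0.49738892912864685, -0.3009846806526184), 0.018850108608603477) 68
side base [ 0.5982 -0.0457] [0.1437 0.17  ] 76.43609619140625 1505
side plane 518 [ 0.5715 -0.0378  0.1253] [-0.482  0.122  0.867] yaw -0.247
(672, 768, 3)
```

View pics/crop1.png

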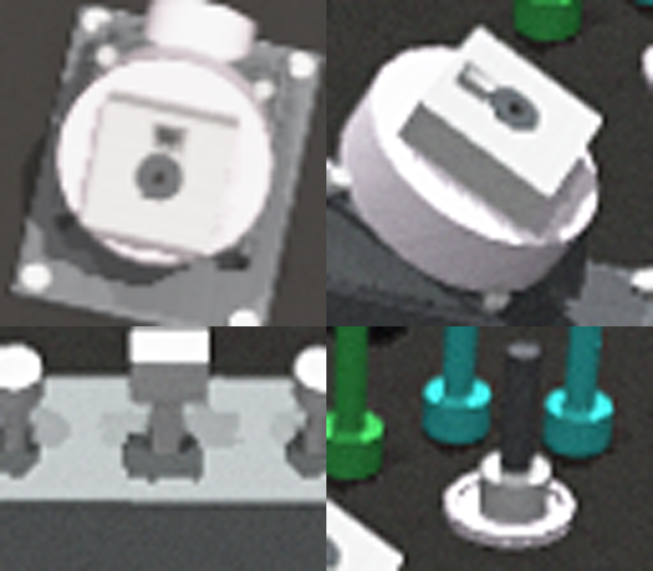

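Confirmed in the crop: the rack's middle item has the rectangular block head, and the drift in the aluminium dish is plain steel with a dark handle. The moves have no tilt axis. I'll test whether pushing past the outer reach tips the tool outward, since 30° is needed, and I'll work out the gap at the same time.

```bash
python3 - <<'E'
from h import *
n=np.array([-.5*np.cos(-.237),-.5*np.sin(-.237),.866])
up=np.array([.866*np.cos(-.237),.866*np.sin(-.237),.5])
for nm,px,c in(("top",[(332.7,191.1),(330,199.7)],[.5725,-.0414,.1262]),("side",[(313.8,178.7),(321.6,184)],[.5715,-.0378,.1253])):
    d=dict(np.load(nm+"0.npz"));o=-d["R"].T@d["t"]
    for p in px:
        r=d["R"].T@np.linalg.inv(d["K"])@[*p,1]; s=((np.array(c)-o)@n)/(r@n); X=o+s*r; print(nm,p,X.round(4))
    print("shaft+18up",(X+.018*up).round(4))
E
python3 -m inch '[[1,56,-18,-10,0],[1,56,-18,-10,0],[1,56,-18,-10,0],[1,56,-18,-10,0],[1,56,-18,-10,0]]'
python3 -m inch '[[1,56,-18,-10,0],[1,56,-18,-10,0],[1,56,-18,-10,0],[1,56,-18,-10,0],[1,56,-18,-10,0]]'
python3 -m inch '[[1,56,-18,-10,0],[1,56,-18,-10,0],[1,56,-18,-10,0],[1,56,-18,0,0]]'
python3 -m inch '[[1,36,18,0,0],[1,36,18,0,0],[1,36,18,0,0],[1,36,18,0,0],[1,36,18,0,0]]'
```

```text
top (332.7, 191.1) [ 0.5901 -0.0491  0.1371]
top (330, 199.7) [ 0.5706 -0.0423  0.1253]
shaft+18up [ 0.5858 -0.0459  0.1343]
side (313.8, 178.7) [ 0.5865 -0.0466  0.1349]
side (321.6, 184) [ 0.5693 -0.044   0.1249]
shaft+18up [ 0.5844 -0.0477  0.1339]
time: 0.72
position: [0.4037, -0.4775, 0.2679]
tool_rot: [-3.115, -0.351, 0.01]
ft_force: [-0.5, -0.4, -0.5]
grip_width: 0.998
time: 1.35
position: [0.6633, -0.3227, 0.3161]
tool_rot: [-3.115, -0.347, 0.014]
ft_force: [-0.4, -0.8, 0.0]
grip_width: 0.999
time: 1.85
position: [0.8278, -0.2186, 0.3446]
tool_rot: [3.083, 0.411, -0.01]
ft_force: [0.8, 1.6, 0.0]
grip_width: 1.0
time: 2.48
position: [0.9033, -0.1955, 0.3215]
tool_rot: [3.022, 0.499, 0.166]
ft_force: [0.1, 0.4, 0.2]
grip_width: 0.997
```

```bash
cat > tilt.py <<'E'
from h import *
s=ctrl.get_state();M=Ro.from_rotvec(s["tool_rot"]).as_matrix();z=M[:,2]
print("t",s["time"],"pos",s["position"].round(4),"tilt",np.arccos(-z[2]).round(3),"az",np.arctan2(z[1],z[0]).round(3),"x",M[:,0].round(3),"y",M[:,1].round(3),"z",z.round(3),"q",s["joint_positions"].round(2),"f",s["ft_force"].round(1),"w",round(s["grip_width"],3))
E
python3 tilt.py
python3 -m inch '[[1,40,25,0,0],[1,40,25,0,0],[1,40,25,0,0],[1,40,25,0,0],[1,40,25,0,0]]' >/dev/null; python3 tilt.py
python3 -m inch '[[1,40,25,0,0],[1,40,25,0,0],[1,40,25,0,0],[1,40,25,0,0],[1,40,25,0,0]]' >/dev/null; python3 tilt.py
```

```text
t 2.475 pos [ 0.9033 -0.1955  0.3215] tilt 0.131 az -0.436 x [0.941 0.324 0.094] y [ 0.316 -0.944  0.09 ] z [ 0.119 -0.055 -0.991] q [ 0.21  1.08 -1.09  0.06  1.1   1.9  -1.08] f [0.1 0.4 0.2] w 0.997
t 3.1 pos [ 0.9812 -0.2128  0.2856] tilt 0.287 az -0.296 x [0.913 0.338 0.229] y [ 0.305 -0.938  0.167] z [ 0.271 -0.083 -0.959] q [ 0.18  1.13 -0.08  0.06  0.12  1.67 -1.06] f [-0.2 -0.3 -0.8] w 0.999
t 3.725 pos [ 1.0426 -0.2303  0.2914] tilt 0.452 az -0.271 x [0.865 0.351 0.359] y [ 0.274 -0.929  0.249] z [ 0.421 -0.117 -0.9  ] q [ 0.16  1.16  0.72  0.06 -0.68  1.48 -1.03] f [ 0.4 -0.1  0.5] w 0.996
```

```bash

python3 -m inch '[[1,-45,-29,-26,0],[1,-45,-29,-26,0],[1,-45,-29,-26,0],[1,-45,-29,-26,0],[1,-45,-29,-26,0]]' >/dev/null; python3 tilt.py
python3 -m inch '[[1,-45,-29,-26,0],[1,-45,-29,-26,0],[1,-45,-29,-26,0],[1,-45,-29,-26,0],[1,-45,-29,-26,0]]' >/dev/null; python3 tilt.py
python3 -m inch '[[1,-45,-29,-26,0],[1,-45,-29,-26,0],[1,-45,-29,-26,0],[1,-45,-29,-26,0]]' >/dev/null; python3 tilt.py
```

```text
t 4.35 pos [ 0.8286 -0.1745  0.2925] tilt 0.457 az -0.296 x [0.865 0.352 0.357] y [ 0.27  -0.927  0.26 ] z [ 0.422 -0.129 -0.897] q [-0.46  0.5   0.89  1.33 -0.44  1.04 -0.81] f [ 0.3 -0.5  2.5] w 1.004
t 4.975 pos [ 0.5781 -0.1014  0.2923] tilt 0.447 az -0.241 x [0.861 0.361 0.359] y [ 0.289 -0.927  0.24 ] z [ 0.419 -0.103 -0.902] q [-0.8  -0.29  0.74  1.93  0.37  1.02 -1.39] f [0.1 0.3 0.2] w 1.0
t 5.475 pos [ 0.5241 -0.0948  0.3026] tilt 0.445 az -0.218 x [0.86  0.356 0.364] y [ 0.288 -0.93   0.23 ] z [ 0.421 -0.093 -0.902] q [ 0.12 -0.29 -0.02  1.99  0.05  1.01 -1.15] f [-0.4  0.   0.3] w 0.999
```

```bash

python3 -m inch '[[1,-45,-29,-26,0],[1,-45,-29,-26,0],[1,-45,-29,-26,0],[1,-45,-29,-26,0],[1,-45,-29,-26,0]]' >/dev/null; python3 tilt.py
python3 -m inch '[[1,-52,-33,0,0],[1,-52,-33,0,0],[1,-52,-33,0,0],[1,-52,-33,0,0],[1,-52,-33,0,0]]' >/dev/null; python3 tilt.py
```

```text
t 6.1 pos [ 0.4536 -0.0627  0.2172] tilt 0.277 az 0.017 x [0.902 0.346 0.258] y [ 0.334 -0.938  0.09 ] z [ 0.273  0.005 -0.962] q [ 0.31 -0.3  -0.16  2.11 -0.11  1.05 -1.03] f [-0.4  0.2  0.4] w 1.0
t 6.725 pos [ 0.3731 -0.0386  0.1197] tilt 0.142 az 0.341 x [0.936 0.322 0.142] y [ 0.325 -0.946 -0.001] z [ 0.134  0.047 -0.99 ] q [ 0.15 -0.3  -0.05  2.3  -0.09  1.02 -1.1 ] f [ 0.2 -1.4  0.8] w 1.0
```

```bash

python3 -m inch '[[1,32,-41,-33,0],[1,32,-41,-33,0],[1,32,-41,-33,0],[1,32,-41,-33,0]]' >/dev/null; python3 tilt.py
python3 -m inch '[[1,-60,0,0,0],[1,-60,0,0,0],[1,-60,0,0,0],[1,-60,0,0,0]]' >/dev/null; python3 tilt.py
```

```text
t 7.225 pos [0.4249 0.1453 0.2625] tilt 0.124 az 0.394 x [0.947 0.298 0.123] y [ 0.301 -0.953 -0.011] z [ 0.114  0.048 -0.992] q [ 0.06 -0.23 -0.37  1.94 -0.1   1.29 -1.56] f [ 2.  -0.2 -0.1] w 0.997
t 7.725 pos [0.3466 0.1285 0.2073] tilt 0.034 az 1.293 x [0.952 0.304 0.019] y [ 0.304 -0.952 -0.028] z [ 0.009  0.033 -0.999] q [-0.36 -0.3  -0.03  2.11 -0.04  1.31 -1.64] f [ 0.4 -1.8  0.6] w 0.997
```

```bash

python3 -m inch '[[1,0,0,0,0.178],[1,43,-34,8,0],[1,43,-34,8,0],[1,43,-34,8,0],[1,43,-34,8,0]]' >/dev/null; python3 tilt.py
```

```text
t 8.35 pos [0.5009 0.287  0.1789] tilt 0.033 az 1.341 x [0.992 0.123 0.011] y [ 0.123 -0.992 -0.03 ] z [ 0.007  0.032 -0.999] q [-0.43  0.18 -0.13  1.71  0.    1.23 -2.01] f [0.5 0.9 0.2] w 1.001
```

```bash

python3 -m inch '[[0,-4,5,40,0],[0,0,0,40,0],[0,0,0,30,0],[0,0,0,10,0]]' >/dev/null; python3 tilt.py
python3 - <<'E'
from h import *
d=snap("side");u,v=proj(d,[.498,.285,.08]).astype(int);print(u,v);save(cv2.resize(d["color"][v-60:v+60,u-80:u+80],None,fx=5,fy=5,interpolation=cv2.INTER_CUBIC),"a.png")
E
```

```text
t 8.85 pos [0.4996 0.2892 0.0529] tilt 0.033 az 1.419 x [0.992 0.126 0.009] y [ 0.126 -0.991 -0.031] z [ 0.005  0.032 -0.999] q [-0.44  0.3  -0.13  1.84  0.02  0.98 -2.02] f [ 0.9  0.  -0.2] w 0.633
339 318
```

View pics/a.png

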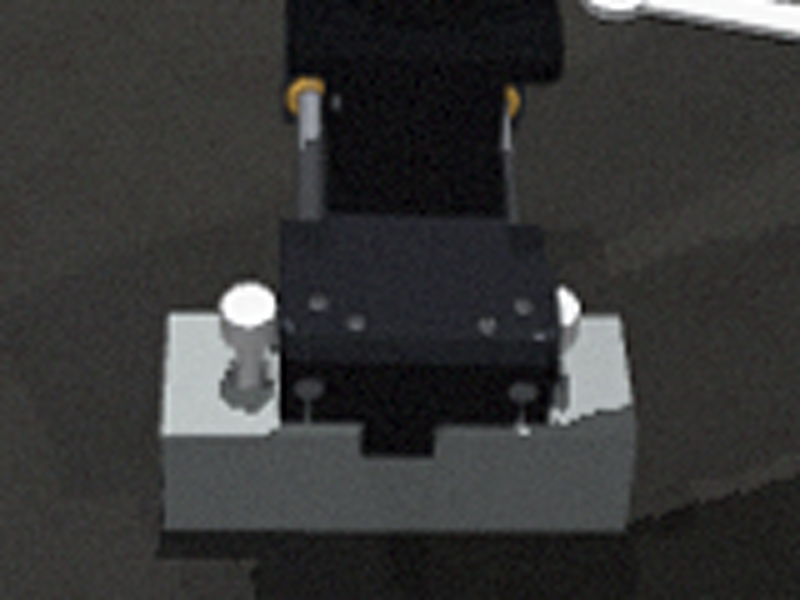

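The fingers straddle the key head at about (395,390) in the crop. The pins at (248,305) and (568,310) are clear, and the tool is about 5 mm low. I'll raise it a little, then close and lift.

```bash

python3 -m inch '[[0,-1,3,-5,0],[-1,0,0,0,0],[-1,0,0,0,0],[-1,0,0,0,0],[-1,0,0,0,0]]' 30 >/dev/null; python3 tilt.py
python3 -m inch '[[-1,0,0,0,0],[-1,0,0,-20,0],[-1,0,0,-50,0],[-1,0,0,-50,0],[-1,0,0,-50,0]]' >/dev/null; python3 tilt.py
```

```text
t 9.525 pos [0.5017 0.2862 0.0626] tilt 0.036 az 1.252 x [0.992 0.126 0.016] y [ 0.126 -0.991 -0.033] z [ 0.011  0.035 -0.999] q [-0.44  0.29 -0.13  1.84  0.02  1.   -2.01] f [ 0.1 -2.2 -0.2] w 0.164
t 10.15 pos [0.4969 0.279  0.2306] tilt 0.03 az 1.523 x [0.992 0.126 0.005] y [ 0.126 -0.992 -0.029] z [ 0.001  0.03  -1.   ] q [-0.43  0.14 -0.13  1.65 -0.01  1.33 -2.  ] f [ 0.8  0.3 -1.1] w 0.158
```

```bash

python3 -m inch '[[-1,0,0,-50,0.182],[-1,0,0,-50,0.182],[-1,39,37,0,0],[-1,39,37,0,0],[-1,39,37,0,0]]' >/dev/null; python3 tilt.py
python3 -m inch '[[-1,39,37,0,0],[-1,39,37,0,0],[-1,39,37,0,0],[-1,39,37,0,0],[-1,39,37,0,0]]' >/dev/null; python3 tilt.py
python3 -m inch '[[-1,39,37,0,0],[-1,39,37,0,0],[-1,39,37,0,0]]' >/dev/null; python3 tilt.py
```

```text
t 10.775 pos [0.5838 0.1454 0.3353] tilt 0.04 az 1.321 x [ 0.972 -0.233  0.001] y [-0.233 -0.972 -0.04 ] z [ 0.01   0.039 -0.999] q [-0.28  0.17  0.02  1.41 -0.04  1.54 -2.07] f [-1.  -0.2 -1.2] w 0.16
t 11.4 pos [ 0.7345 -0.0846  0.326 ] tilt 0.042 az 1.352 x [ 0.973 -0.23  -0.001] y [-0.229 -0.972 -0.042] z [ 0.009  0.041 -0.999] q [ 0.01  0.5   0.15  1.   -0.12  1.63 -1.67] f [ 0.8 -0.4 -0.2] w 0.157
t 11.775 pos [ 0.8257 -0.2217  0.32  ] tilt 0.044 az 1.348 x [ 0.974 -0.227 -0.   ] y [-0.227 -0.973 -0.044] z [ 0.01   0.043 -0.999] q [ 0.21  0.89  0.18  0.41 -0.19  1.85 -1.53] f [ 2.3 -0.   1.1] w 0.155
```

```bash

python3 -m inch '[[-1,55,15,0,0],[-1,55,15,0,0],[-1,55,15,0,0],[-1,55,15,0,0],[-1,55,15,0,0]]' >/dev/null; python3 tilt.py
python3 -m inch '[[-1,55,15,0,0],[-1,55,15,0,0],[-1,55,15,0,0],[-1,55,15,0,0],[-1,55,15,0,0]]' >/dev/null; python3 tilt.py
```

```text
t 12.4 pos [ 0.8982 -0.301   0.2622] tilt 0.128 az 0.13 x [ 0.959 -0.257  0.118] y [-0.253 -0.966 -0.048] z [ 0.127  0.017 -0.992] q [ 0.29  1.17  0.97  0.06 -1.01  1.83 -1.5 ] f [-0.  -0.6 -1.6] w 0.158
t 13.025 pos [ 0.9647 -0.376   0.2303] tilt 0.316 az -0.17 x [ 0.917 -0.254  0.309] y [-0.257 -0.966 -0.029] z [ 0.306 -0.053 -0.951] q [ 0.35  1.22  1.15  0.06 -1.2   1.59 -1.45] f [ 0.5 -0.9 -0.9] w 0.157
```

```bash

python3 -m inch '[[-1,55,10,0,0],[-1,55,10,0,0],[-1,55,10,0,0],[-1,55,10,0,0]]' >/dev/null; python3 tilt.py
python3 -m inch '[[-1,55,0,0,0],[-1,55,0,0,0]]' >/dev/null; python3 tilt.py
```

```text
t 13.525 pos [ 1.0109 -0.4096  0.2484] tilt 0.472 az -0.245 x [ 0.857 -0.241  0.455] y [-0.265 -0.964 -0.012] z [ 0.441 -0.11  -0.891] q [ 0.36  1.23  1.19  0.06 -1.25  1.42 -1.43] f [ 0.4 -0.  -0.9] w 0.161
t 13.775 pos [ 1.0359 -0.407   0.2718] tilt 0.55 az -0.267 x [ 0.82  -0.232  0.523] y [-0.27  -0.963 -0.004] z [ 0.504 -0.138 -0.853] q [ 0.35  1.22  1.2   0.06 -1.26  1.36 -1.45] f [-0.1  0.4 -1. ] w 0.159
```

```bash

python3 -m inch '[[-1,-44,-20,-27,0],[-1,-44,-20,-27,0],[-1,-44,-20,-27,0],[-1,-44,-20,-27,0],[-1,-44,-20,-27,0]]' >/dev/null; python3 tilt.py
python3 -m inch '[[-1,-44,-20,-27,0],[-1,-44,-20,-27,0],[-1,-44,-20,-25,0],[-1,-44,-20,-23,0]]' >/dev/null; python3 tilt.py
```

```text
t 14.4 pos [ 0.8714 -0.2731  0.2841] tilt 0.575 az -0.282 x [ 0.81  -0.22   0.544] y [-0.267 -0.964  0.007] z [ 0.522 -0.151 -0.839] q [-0.44  0.74  1.22  1.3  -0.94  1.03 -1.07] f [ 0.2 -0.3  2.1] w 0.156
t 14.9 pos [ 0.709  -0.1462  0.2759] tilt 0.568 az -0.273 x [ 0.813 -0.221  0.538] y [-0.264 -0.964  0.004] z [ 0.518 -0.145 -0.843] q [-1.03  0.1   1.23  1.79 -0.06  0.75 -1.63] f [-0.6  0.1 -0.2] w 0.158
```

```bash

python3 -m inch '[[-1,-45,-16,-15,0],[-1,-45,-16,-15,0],[-1,-45,-16,-15,0],[-1,-45,-16,-15,0]]' >/dev/null; python3 tilt.py
cat > keypose.py <<'E'
from h import *
import sys
G=np.array([.5865,-.0473,.135]);ps=-.237
X=np.array([.866*np.cos(ps),.866*np.sin(ps),.5]);Y=np.array([-np.sin(ps),np.cos(ps),0]);Z=np.cross(X,Y);Rg=np.stack([X,Y,Z],1)
s=ctrl.get_state();p=s["position"];M=Ro.from_rotvec(s["tool_rot"]).as_matrix()
tip=p+M@[-.003,0,.0526]
print("tip est in gap mm",((tip-G)@Rg*1e3).round(1),"axis in gap",(-(M[:,2])@Rg).round(3),"jaw y in gap",(M[:,1]@Rg).round(3))
d=snap("side");im=cv2.resize(d["color"],None,fx=5,fy=5,interpolation=cv2.INTER_CUBIC)
def dot(q,c):
    u=proj(d,q)*5+2; cv2.circle(im,(int(u[0]),int(u[1])),4,c,1)
if len(sys.argv)>2:
    dot(tip,(255,0,0));dot(G,(0,255,0))
u,v=(proj(d,(tip+G)/2)*5).astype(int);save(im[v-300:v+300,u-400:u+400],sys.argv[1]+".png");print("crop origin",(u-400)/5,(v-300)/5)
E
python3 keypose.py k1 dots
```

```text
t 15.4 pos [ 0.5767 -0.0509  0.2384] tilt 0.55 az -0.255 x [ 0.823 -0.223  0.523] y [-0.259 -0.966 -0.004] z [ 0.506 -0.132 -0.852] q [-0.75 -0.3   0.58  2.11  0.51  0.82 -2.24] f [ 0.5 -1.2  1. ] w 0.157
tip est in gap mm [42.6 -6.2 41.2] axis in gap [-0.027  0.009  1.   ] jaw y in gap [-0.024 -1.     0.009]
crop origin 230.8 105.2
```

View pics/k1.png

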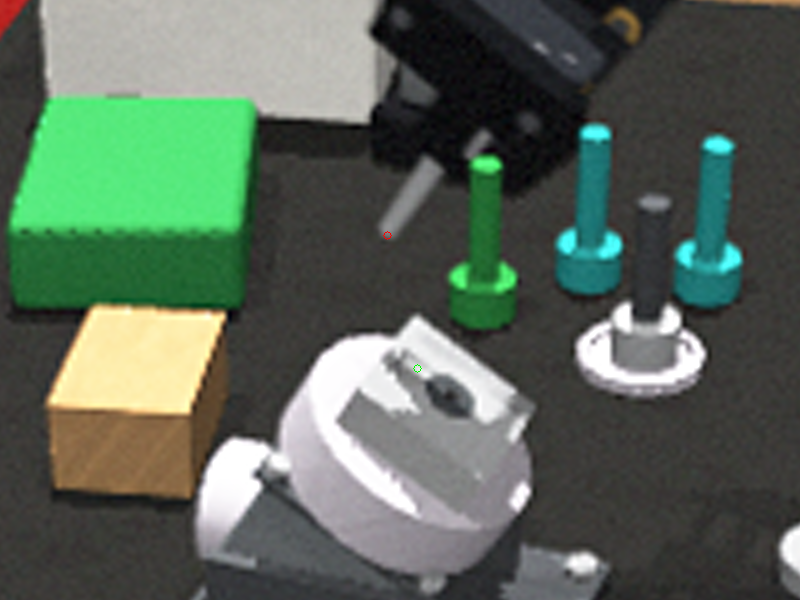

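Side view: the key is held straight, with its tip at (385,236) matching the estimated dot. The gap mark at (417,368) looks a few mm off the slot at about (402,362). I'll rectify the boss face from the first images to fix the gap exactly.

```bash
python3 - <<'E'
from h import *
G=np.array([.5865,-.0473,.135]);ps=-.237
X=np.array([.866*np.cos(ps),.866*np.sin(ps),.5]);Y=np.array([-np.sin(ps),np.cos(ps),0])
out=[]
for nm in("top","side"):
    d=dict(np.load(nm+"0.npz"))
    # image: rows = -x (up slope up), cols = -y ; 6 px/mm, +-40mm about shaft nominal (G-18X)
    r=np.linspace(.034,-.034,400)
    gx,gy=np.meshgrid(r-.018+0*r,r,indexing="ij")
    W=G+gx[...,None]*X+gy[...,None]*Y
    c=W@d["R"].T+d["t"];p=c@d["K"].T;uv=(p[...,:2]/p[...,2:]).astype(np.float32)
    im=cv2.remap(d["color"],uv[...,0],uv[...,1],cv2.INTER_CUBIC)
    g=cv2.GaussianBlur(cv2.cvtColor(im,cv2.COLOR_RGB2GRAY),(5,5),0)
    for nm2,cx,cy,w in(("shaft",-.018,0,.02),("gap",.0,0,.009)):
        m=(g<150)&(np.abs(gx-cx)<w)&(np.abs(gy-cy)<w); print(nm,nm2,"xy mm",(gx[m].mean()*1e3).round(1),(gy[m].mean()*1e3).round(1),m.sum()*(.17**2))
    cv2.circle(im,(200,int((.034-.018)/.068*400)),3,(255,0,0),1);cv2.circle(im,(200,200),3,(255,0,0),1)
    out.append(im)
save(np.hstack(out),"face.png")
E
```

```text
top shaft xy mm -17.1 2.1 405.0046000000001
top gap xy mm 1.5 2.1 106.84330000000001
side shaft xy mm -16.0 2.4 439.5401000000001
side gap xy mm -0.8 5.1 106.84330000000001
```

View pics/face.png

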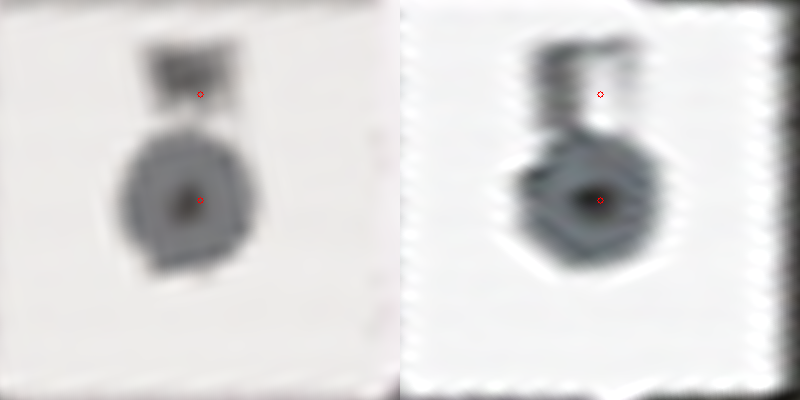

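```bash
sed -i 's/G=np.array.*;ps/G=np.array([.587,-.0454,.135]);ps/' keypose.py
python3 -m inch '[[-1,-15,-3,8,0],[-1,-15,-3,8,0],[-1,-13,-2,6,0]]' >/dev/null; python3 tilt.py; python3 keypose.py k2
```

```text
t 15.825 pos [ 0.5517 -0.0342  0.1968] tilt 0.553 az -0.252 x [ 0.821 -0.223  0.525] y [-0.259 -0.966 -0.006] z [ 0.509 -0.131 -0.851] q [-0.65 -0.3   0.46  2.21  0.53  0.75 -2.31] f [ 0.2  1.1 -0.9] w 0.158
tip est in gap mm [-2.5  2.3 19.3] axis in gap [-0.03   0.008  1.   ] jaw y in gap [-0.024 -1.     0.007]
crop origin 235.8 116.4
```

```bash

python3 -m inch '[[-1,1.5,2.3,6,0],[-1,0,0,4,0]]' >/dev/null; python3 tilt.py; python3 keypose.py k3 dots
```

```text
t 16.125 pos [ 0.5566 -0.0375  0.1873] tilt 0.552 az -0.25 x [ 0.822 -0.222  0.524] y [-0.257 -0.966 -0.006] z [ 0.508 -0.13  -0.852] q [-0.65 -0.28  0.48  2.22  0.52  0.72 -2.3 ] f [-0.   0.2 -1. ] w 0.16
tip est in gap mm [-2.6  0.2  8.3] axis in gap [-0.028  0.007  1.   ] jaw y in gap [-0.023 -1.     0.006]
crop origin 234.8 118.0
```

View pics/k3.png

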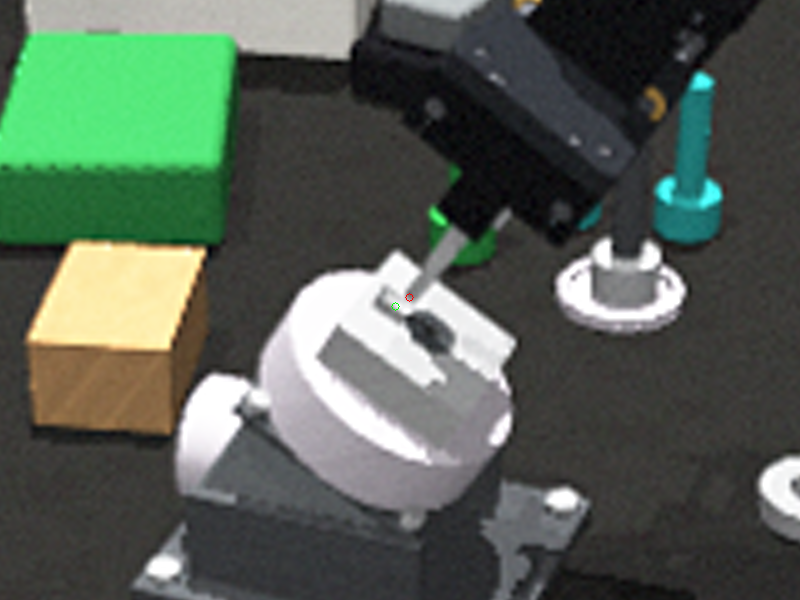

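The slot centre at (393,303) now agrees with the gap mark, and the tip at (409,297) is about 2 mm downslope of the axis. I'll correct that and lower.

```bash

python3 -m inch '[[-1,2.5,0,5,0],[-1,0,0,3,0]]' >/dev/null; python3 tilt.py; python3 keypose.py k4
python3 -m inch '[[-1,0,0,6,0],[-1,0,0,6,0]]' >/dev/null; python3 tilt.py; python3 keypose.py k4
```

```text
t 16.425 pos [ 0.5641 -0.0391  0.1821] tilt 0.553 az -0.249 x [ 0.822 -0.222  0.525] y [-0.257 -0.966 -0.007] z [ 0.509 -0.13  -0.851] q [-0.65 -0.25  0.5   2.21  0.51  0.69 -2.29] f [ 0.1 -0.7 -1.8] w 0.16
tip est in gap mm [1.5 0.5 0. ] axis in gap [-0.029  0.006  1.   ] jaw y in gap [-0.023 -1.     0.006]
crop origin 233.0 118.6
t 16.725 pos [ 0.5706 -0.0406  0.1713] tilt 0.553 az -0.249 x [ 0.821 -0.222  0.525] y [-0.257 -0.966 -0.007] z [ 0.509 -0.129 -0.851] q [-0.65 -0.22  0.51  2.21  0.5   0.66 -2.28] f [-0.2  0.2 -1.5] w 0.157
tip est in gap mm [  2.    0.6 -12.7] axis in gap [-0.029  0.006  1.   ] jaw y in gap [-0.023 -1.     0.006]
crop origin 231.6 120.6
```

Entering with no contact force. I'll shift slightly down the slope and go on.

```bash

python3 -m inch '[[-1,-1.5,0,6,0],[-1,0,0,5,0]]' >/dev/null; python3 tilt.py; python3 keypose.py k4
python3 -m inch '[[-1,0,0,4,0],[-1,0,0,3,0]]' >/dev/null; python3 tilt.py; python3 keypose.py k4
```

```text
t 17.025 pos [ 0.5751 -0.0417  0.1599] tilt 0.552 az -0.25 x [ 0.822 -0.222  0.525] y [-0.257 -0.966 -0.006] z [ 0.508 -0.13  -0.851] q [-0.65 -0.2   0.53  2.22  0.5   0.62 -2.28] f [ 0.8 -0.2 -0.2] w 0.161
tip est in gap mm [  0.2   0.5 -24.9] axis in gap [-0.029  0.007  1.   ] jaw y in gap [-0.023 -1.     0.006]
crop origin 230.6 122.6
t 17.325 pos [ 0.5791 -0.0427  0.1533] tilt 0.552 az -0.25 x [ 0.822 -0.222  0.525] y [-0.257 -0.966 -0.006] z [ 0.508 -0.13  -0.851] q [-0.66 -0.18  0.54  2.22  0.49  0.6  -2.27] f [ 0.3  0.5 -0.9] w 0.159
tip est in gap mm [  0.4   0.5 -32.7] axis in gap [-0.029  0.007  1.   ] jaw y in gap [-0.023 -1.     0.006]
crop origin 229.6 123.8
```

```bash

python3 -m inch '[[0,0,0,0,0],[0,0,0,0,0],[0,0,0,0,0],[0,0,0,-5,0]]' >/dev/null; python3 tilt.py
python3 -m inch '[[0,0,0,-30,0],[0,0,0,-40,0],[0,30,0,-30,0]]' >/dev/null; python3 tilt.py; python3 keypose.py k5
```

```text
t 17.875 pos [ 0.577  -0.0424  0.1581] tilt 0.553 az -0.251 x [ 0.822 -0.222  0.525] y [-0.257 -0.966 -0.006] z [ 0.509 -0.13  -0.851] q [-0.65 -0.19  0.53  2.22  0.5   0.62 -2.28] f [0.4 0.4 0.1] w 0.474
t 18.25 pos [ 0.5543 -0.035   0.2492] tilt 0.549 az -0.243 x [ 0.824 -0.218  0.522] y [-0.252 -0.968 -0.007] z [ 0.507 -0.126 -0.853] q [-0.35 -0.3   0.21  2.12  0.35  0.82 -2.14] f [ 1.4 -0.9  0.6] w 0.5
tip est in gap mm [25.8  2.3 63.4] axis in gap [-0.026  0.003  1.   ] jaw y in gap [-0.019 -1.     0.003]
crop origin 235.4 105.4
```

```bash
python3 - <<'E'
from h import *
# key head top from both cameras
G=np.array([.587,-.0454,.135]);ps=-.237
X=np.array([.866*np.cos(ps),.866*np.sin(ps),.5]);Y=np.array([-np.sin(ps),np.cos(ps),0]);Z=np.cross(X,Y);Rg=np.stack([X,Y,Z],1)
for n in("top","side"):
    d=snap(n);q=(cloud(d)-G)@Rg*1e3
    m=(abs(q[...,0])<22)&(abs(q[...,1])<18)&(q[...,2]>20)&(q[...,2]<70);r=q[m]
    t=r[r[:,2]>np.percentile(r[:,2],80)-3] if len(r) else r
    if len(r):print(n,len(r),"head top z",np.percentile(r[:,2],[50,90,98]).round(1),"xy",t.mean(0).round(1))
E
```

```text
top 16 head top z [41.7 44.1 44.7] xy [ 1.7  1.3 42.7]
side 132 head top z [36.7 42.3 43.1] xy [-3.3  2.6 41.6]
```

View pics/k5.png

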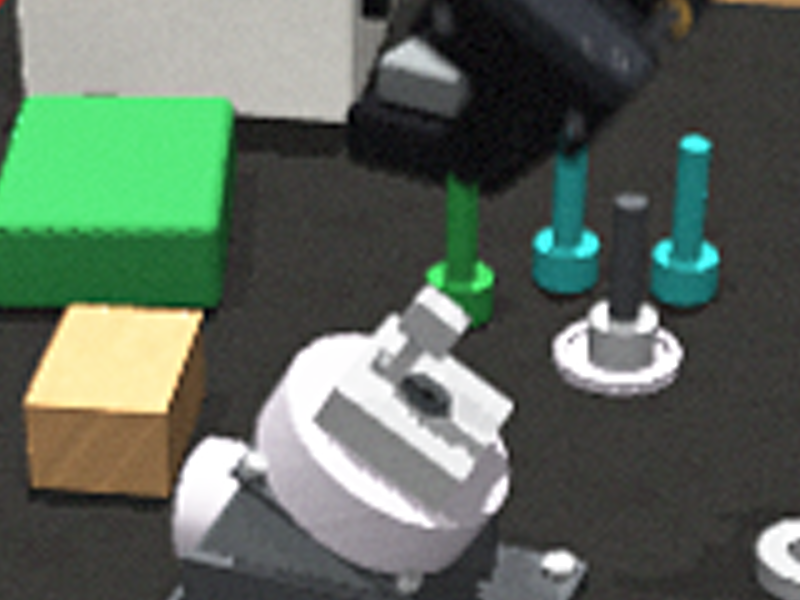

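Side view: the key stands lodged in the gap, head at (435,318), about 35 mm deep and not driven. Next I'll untilt at the inner reach limit and fetch the drift.

```bash

python3 -m inch '[[0,-30,40,-20,0],[0,-30,40,-20,0],[0,-51,1,-31,0],[0,-51,1,-31,0],[0,-51,1,-31,0]]' >/dev/null; python3 tilt.py
python3 -m inch '[[0,-51,1,-25,0],[0,-51,1,-25,0],[0,-55,1,-15,0],[0,-55,1,-15,0],[0,-55,1,-10,0]]' >/dev/null; python3 tilt.py
python3 -m inch '[[0,-58,1,-5,0],[0,-58,1,-5,0],[0,-58,1,-5,0],[0,-58,1,-5,0],[0,-58,1,0,0]]' >/dev/null; python3 tilt.py
```

```text
t 19.025 pos [ 0.4931 -0.0355  0.1855] tilt 0.438 az -0.309 x [ 0.875 -0.233  0.424] y [-0.266 -0.964  0.019] z [ 0.404 -0.129 -0.906] q [-0.12 -0.3   0.01  2.22  0.24  0.83 -2.08] f [ 0.4 -0.8  0.7] w 0.496
t 19.65 pos [0.399  0.0203 0.0895] tilt 0.311 az -0.468 x [ 0.929 -0.219  0.298] y [-0.25  -0.966  0.069] z [ 0.273 -0.138 -0.952] q [ 0.05 -0.3  -0.33  2.38  0.15  0.82 -2.18] f [-0.6  1.7  0.5] w 0.503
t 20.275 pos [0.2518 0.1377 0.0364] tilt 0.268 az -0.97 x [ 0.947 -0.249  0.204] y [-0.284 -0.944  0.17 ] z [ 0.15  -0.219 -0.964] q [-0.07 -0.3  -0.77  2.45  0.07  0.97 -2.69] f [-0.   0.4  0.5] w 0.499
```

```bash

python3 -m inch '[[0,20,15,-50,0],[0,43,30,-27,0],[0,43,30,-27,0],[0,43,30,-27,0],[0,43,30,-27,0]]' >/dev/null; python3 tilt.py
python3 -m inch '[[0,30,30,-27,0],[0,12,58,10,0],[0,12,58,10,0],[0,12,58,10,0],[0,12,58,10,0]]' >/dev/null; python3 tilt.py
python3 -m inch '[[0,12,58,10,0],[0,12,58,10,0],[0,12,58,10,0],[0,12,58,10,0]]' >/dev/null; python3 tilt.py
```

```text
t 20.9 pos [0.3892 0.0391 0.2182] tilt 0.288 az -1.055 x [ 0.962 -0.196  0.191] y [-0.235 -0.949  0.21 ] z [ 0.14  -0.247 -0.959] q [-0.34 -0.29 -0.09  2.11  0.27  1.3  -2.28] f [ 0.3  0.1 -0.1] w 0.499
t 21.525 pos [ 0.4166 -0.2184  0.2752] tilt 0.286 az -1.067 x [ 0.964 -0.19   0.185] y [-0.228 -0.95   0.212] z [ 0.136 -0.247 -0.959] q [ 0.2  -0.26  0.05  1.98  0.23  1.24 -1.59] f [ 0.9 -0.5 -0.4] w 0.5
t 22.025 pos [ 0.412  -0.4644  0.2923] tilt 0.283 az -1.077 x [ 0.965 -0.19   0.182] y [-0.227 -0.95   0.212] z [ 0.132 -0.246 -0.96 ] q [ 0.36  0.02  0.4   1.7   0.09  1.16 -1.06] f [ 1.  -1.   0.1] w 0.501
```

```bash

python3 -m inch '[[0,-60,2,-11,0],[0,-60,2,-11,0],[0,-60,2,-11,0],[0,-38,-43,-17,0],[0,-38,-43,-17,0]]' >/dev/null; python3 tilt.py
python3 -m inch '[[0,-38,-43,-17,0],[0,-38,-43,-17,0],[0,-38,-43,-17,0],[0,-38,-43,-17,0]]' >/dev/null; python3 tilt.py
```

```text
t 22.65 pos [ 0.1942 -0.3642  0.2144] tilt 0.118 az -0.864 x [ 0.971 -0.218  0.095] y [-0.225 -0.972  0.07 ] z [ 0.077 -0.09  -0.993] q [ 0.77 -0.3   0.21  2.09  0.05  1.23 -0.83] f [-0.8 -0.5 -0.3] w 0.502
t 23.15 pos [ 0.1187 -0.1927  0.1354] tilt 0.35 az 1.501 x [ 0.973 -0.222 -0.056] y [-0.228 -0.913 -0.338] z [ 0.024  0.342 -0.939] q [ 0.89 -0.3   0.23  2.29 -0.11  1.44 -0.67] f [-0.4  0.1  0.1] w 0.499
```

```bash

python3 -m inch '[[0,3,50,-35,0],[0,3,50,-35,0],[0,3,50,-35,0],[0,3,50,-35,0],[0,3,50,-35,0]]' >/dev/null; python3 tilt.py
python3 -m inch '[[0,3,50,-35,0],[0,3,50,-35,0],[0,3,50,-35,0],[0,3,50,-35,0],[0,3,50,-35,0]]' >/dev/null; python3 tilt.py
python3 -m inch '[[0,14,56,-20,0],[0,14,56,-20,0],[0,14,56,-20,0],[0,14,56,-20,0],[0,14,56,-20,0]]' >/dev/null; python3 tilt.py
```

```text
t 23.775 pos [ 0.0685 -0.4803  0.2056] tilt 0.369 az 1.53 x [ 0.974 -0.216 -0.068] y [-0.226 -0.907 -0.354] z [ 0.015  0.36  -0.933] q [ 1.04  0.29  0.47  1.61 -0.16  1.64 -0.27] f [-0.6 -0.4  0.1] w 0.5
t 24.4 pos [ 0.0286 -0.746   0.2549] tilt 0.359 az 1.583 x [ 0.974 -0.211 -0.083] y [-0.226 -0.912 -0.341] z [-0.004  0.351 -0.936] q [ 1.44  0.9   0.2   0.56 -0.16  2.04 -0.25] f [ 3.4 -0.7 -1.9] w 0.495
t 25.025 pos [ 0.0275 -0.8645  0.1794] tilt 0.197 az 1.521 x [ 0.973 -0.228 -0.036] y [-0.231 -0.954 -0.192] z [ 0.01   0.195 -0.981] q [ 1.5   1.25  0.74  0.06 -0.74  2.04 -0.27] f [-1.  -0.1  0. ] w 0.5
```

```bash

python3 -m inch '[[0,13,55,-23,0],[0,13,55,-20,0],[0,13,55,-17,0],[0,13,55,-14,0]]' >/dev/null; python3 tilt.py
python3 -m inch '[[0,13,55,-10,0],[0,13,55,-10,0]]' >/dev/null; python3 tilt.py
```

```text
t 25.525 pos [ 0.0213 -0.9274  0.1603] tilt 0.035 az 1.466 x [ 0.971 -0.238 -0.005] y [-0.238 -0.971 -0.035] z [ 0.004  0.035 -0.999] q [ 1.5   1.28  1.07  0.06 -1.06  1.87 -0.26] f [-0.9 -0.9  0.1] w 0.498
t 25.775 pos [ 0.019  -0.9598  0.1514] tilt 0.045 az -1.529 x [ 0.971 -0.239  0.013] y [-0.239 -0.97   0.044] z [ 0.002 -0.045 -0.999] q [ 1.5   1.29  1.13  0.06 -1.12  1.78 -0.26] f [ 0.   0.2 -0.2] w 0.5
```

```bash

python3 -m inch '[[0,10,-30,-25,0],[0,22,-54,-15,0],[0,22,-54,-15,0],[0,22,-54,-15,0],[0,22,-54,-15,0]]' >/dev/null; python3 tilt.py
python3 -m inch '[[0,22,-54,-6,0],[0,22,-54,-6,0],[0,22,-54,0,0],[0,22,-54,0,0],[0,22,-54,0,0]]' >/dev/null; python3 tilt.py
python3 -m inch '[[0,22,-54,0,0],[0,22,-54,0,0],[0,22,-54,0,0]]' >/dev/null; python3 tilt.py
```

```text
t 26.4 pos [ 0.1591 -0.7585  0.2092] tilt 0.043 az -1.88 x [ 0.969 -0.248 -0.002] y [-0.248 -0.968  0.043] z [-0.013 -0.041 -0.999] q [ 0.71  0.85  1.21  1.16 -0.77  1.55 -0.08] f [1.8 0.2 1. ] w 0.501
t 27.025 pos [ 0.3397 -0.5113  0.2061] tilt 0.04 az -2.018 x [ 0.97  -0.245 -0.008] y [-0.244 -0.969  0.04 ] z [-0.017 -0.036 -0.999] q [-0.01  0.45  1.22  1.62 -0.41  1.35 -0.56] f [ 1.8 -0.7  0.2] w 0.5
t 27.4 pos [ 0.4455 -0.3628  0.1968] tilt 0.039 az -2.099 x [ 0.97  -0.244 -0.011] y [-0.243 -0.969  0.038] z [-0.02  -0.034 -0.999] q [-0.39  0.34  1.21  1.72 -0.29  1.3  -0.93] f [-0.1 -0.9 -0.3] w 0.501
```

```bash

python3 -m inch '[[0,18,-38,0,0],[0,17,-35,0,0],[0,0,0,0,0]]' >/dev/null; python3 tilt.py
```

```text
t 27.775 pos [ 0.5014 -0.2896  0.1909] tilt 0.039 az -2.213 x [ 0.973 -0.232 -0.015] y [-0.231 -0.972  0.035] z [-0.023 -0.031 -0.999] q [-0.51  0.36  1.19  1.7  -0.31  1.31 -1.07] f [-0.8 -0.3  0. ] w 0.503
```

```bash

python3 -m inch '[[0,1,7,30,0],[0,0,0,40,0],[0,0,0,30,0]]' >/dev/null; python3 tilt.py
python3 -m inch '[[0,0,0,28,0],[0,0,0,5,0]]' >/dev/null; python3 tilt.py
```

```text
t 28.15 pos [ 0.498  -0.3011  0.0899] tilt 0.04 az -2.146 x [ 0.973 -0.231 -0.014] y [-0.231 -0.972  0.038] z [-0.022 -0.034 -0.999] q [-0.4   0.47  1.09  1.81 -0.42  1.13 -0.98] f [-1.  -0.4 -0.2] w 0.499
t 28.4 pos [ 0.4933 -0.3027  0.0537] tilt 0.044 az -2.269 x [ 0.972 -0.234 -0.019] y [-0.233 -0.972  0.039] z [-0.028 -0.033 -0.999] q [-0.37  0.52  1.06  1.84 -0.46  1.08 -0.95] f [-0.4 -1.2  0.9] w 0.5
```

```bash

python3 -m inch '[[0,5,-1,3,0],[-1,0,0,0,0],[-1,0,0,0,0],[-1,0,0,0,0],[-1,0,0,0,0]]' 50 >/dev/null; python3 tilt.py
python3 -m inch '[[-1,0,0,-25,0],[-1,0,0,-50,0],[-1,0,0,-50,0],[-1,0,0,-40,0]]' >/dev/null; python3 tilt.py
```

```text
t 29.025 pos [ 0.5002 -0.3038  0.0538] tilt 0.042 az -2.189 x [ 0.972 -0.235 -0.016] y [-0.234 -0.971  0.039] z [-0.024 -0.034 -0.999] q [-0.36  0.53  1.05  1.83 -0.47  1.08 -0.95] f [-0.7  2.2  1. ] w 0.199
t 29.525 pos [ 0.501  -0.296   0.2179] tilt 0.046 az -2.403 x [ 0.972 -0.235 -0.026] y [-0.234 -0.971  0.038] z [-0.034 -0.031 -0.999] q [-0.48  0.35  1.17  1.65 -0.28  1.37 -1.08] f [-0.2  0.2 -3.1] w 0.194
```

```bash

python3 -m inch '[[-1,47,-27,-25,0],[-1,47,-27,-25,0],[-1,47,-27,-25,0],[-1,47,-27,-25,0],[-1,47,-27,-25,0]]' >/dev/null; python3 tilt.py
python3 -m inch '[[-1,47,-20,-20,0],[-1,58,0,-10,0],[-1,58,0,0,0],[-1,58,0,0,0],[-1,58,0,0,0]]' >/dev/null; python3 tilt.py
python3 -m inch '[[-1,58,0,0,0],[-1,58,0,0,0],[-1,58,0,0,0],[-1,58,0,0,0],[-1,58,0,0,0]]' >/dev/null; python3 tilt.py
```

```text
t 30.15 pos [ 0.7686 -0.218   0.3379] tilt 0.042 az -2.348 x [ 0.97  -0.241 -0.021] y [-0.24  -0.97   0.036] z [-0.029 -0.03  -0.999] q [-0.11  0.82  0.95  0.7  -0.62  1.84 -1.34] f [ 2.1 -0.2  0.1] w 0.196
t 30.775 pos [ 0.8959 -0.2441  0.3105] tilt 0.124 az -0.41 x [ 0.957 -0.263  0.123] y [-0.267 -0.964  0.017] z [ 0.114 -0.049 -0.992] q [ 0.2   1.12  1.23  0.06 -1.18  1.88 -1.57] f [-0.   1.2 -2.2] w 0.193
t 31.4 pos [ 0.9867 -0.2739  0.2717] tilt 0.321 az -0.339 x [ 0.916 -0.25   0.315] y [-0.27  -0.963  0.022] z [ 0.298 -0.105 -0.949] q [ 0.21  1.18  1.22  0.06 -1.17  1.62 -1.57] f [ 0.1  0.7 -2.5] w 0.196
```

```bash

python3 -m inch '[[-1,58,-10,0,0],[-1,58,-10,0,0],[-1,58,-10,0,0],[-1,58,-10,0,0],[-1,58,-10,0,0]]' >/dev/null; python3 tilt.py
cat > dp.py <<'E'
from h import *
import sys
G=np.array([.587,-.0454,.135]);ps=-.237
X=np.array([.866*np.cos(ps),.866*np.sin(ps),.5]);Y=np.array([-np.sin(ps),np.cos(ps),0]);Z=np.cross(X,Y);Rg=np.stack([X,Y,Z],1)
s=ctrl.get_state();p=s["position"];M=Ro.from_rotvec(s["tool_rot"]).as_matrix()
f=p+M@[-.002,0,.0498]
g=(f-G)@Rg*1e3
print("t",s["time"],"face in gap mm",g.round(1),"drift axis",(-M[:,2]@Rg).round(3),"move to (0,0,+60) in tool mm",(M.T@(Rg@(np.array([0,0,60])-g))).round(0),"F along gap",round(float(s["ft_force"]@Z),1),s["ft_force"].round(1),"w",round(s["grip_width"],3),"q",s["joint_positions"].round(2))
if len(sys.argv)>1:
    d=snap("side");im=cv2.resize(d["color"],None,fx=5,fy=5,interpolation=cv2.INTER_CUBIC)
    u,v=proj(d,f)*5+2;cv2.circle(im,(int(u),int(v)),4,(255,0,0),1)
    u,v=(proj(d,G+.04*Z)*5).astype(int);save(im[v-300:v+300,u-400:u+400],sys.argv[1]+".png")
E
python3 dp.py
```

```text
t 32.025 pos [ 1.0654 -0.2529  0.293 ] tilt 0.523 az -0.312 x [ 0.837 -0.226  0.499] y [-0.272 -0.962  0.021] z [ 0.475 -0.153 -0.866] q [ 0.16  1.19  1.22  0.06 -1.16  1.41 -1.61] f [-0.2  0.2 -3.1] w 0.2
t 32.025 face in gap mm [ 521.9  -91.2 -169.8] drift axis [0.002 0.037 0.999] move to (0,0,+60) in tool mm [-524.  -71. -232.] F along gap -2.6 [-0.2  0.2 -3.1] w 0.2 q [ 0.16  1.19  1.22  0.06 -1.16  1.41 -1.61]
```

```bash

python3 -m inch '[[-1,-48,-7,-28,0],[-1,-48,-7,-28,0],[-1,-48,-7,-28,0],[-1,-48,-7,-28,0],[-1,-48,-7,-28,0]]' >/dev/null; python3 dp.py
python3 -m inch '[[-1,-48,-7,-28,0],[-1,-48,-7,-28,0],[-1,-48,-7,-28,0],[-1,-48,-7,-28,0]]' >/dev/null; python3 dp.py
```

```text
t 32.65 face in gap mm [344.2 -54.8 -59.1] drift axis [-0.014  0.05   0.999] move to (0,0,+60) in tool mm [-343.  -42. -127.] F along gap -0.0 [ 1.1 -0.1  0.6] w 0.194 q [-0.62  0.69  1.23  1.31 -0.75  1.04 -1.28]
t 33.15 face in gap mm [170.7 -22.9  36.2] drift axis [0.015 0.054 0.998] move to (0,0,+60) in tool mm [-171.  -18.  -23.] F along gap -0.2 [-1.2  0.4 -1. ] w 0.192 q [-1.21 -0.    1.23  1.77  0.21  0.9  -1.91]
```

```bash

python3 -m inch '[[-1,-43,-5,-12,0],[-1,-43,-5,-6,0],[-1,-43,-5,0,0],[-1,-35,-3,0,0]]' >/dev/null; python3 dp.py; python3 tilt.py
```

```text
t 33.65 face in gap mm [11.5  2.9 54.9] drift axis [0.028 0.041 0.999] move to (0,0,+60) in tool mm [-12.   3.  -5.] F along gap -0.8 [-0.2  0.7 -1.1] w 0.199 q [-0.72 -0.3   0.49  2.11  0.5   0.91 -2.28]
t 33.65 pos [ 0.5499 -0.0313  0.233 ] tilt 0.497 az -0.324 x [ 0.851 -0.223  0.476] y [-0.268 -0.963  0.028] z [ 0.452 -0.152 -0.879] q [-0.72 -0.3   0.49  2.11  0.5   0.91 -2.28] f [-0.2  0.7 -1.1] w 0.199
```

```bash

python3 -m inch '[[-1,-11,3,3,0],[-1,0,0,0,0]]' >/dev/null; python3 dp.py d1
```

```text
t 33.9 face in gap mm [-5.6 -2.6 50.7] drift axis [0.035 0.045 0.998] move to (0,0,+60) in tool mm [  5.  -2. -10.] F along gap -2.0 [ 0.8  0.3 -1.9] w 0.197 q [-0.6  -0.3   0.39  2.15  0.46  0.89 -2.26]
```

View pics/d1.png

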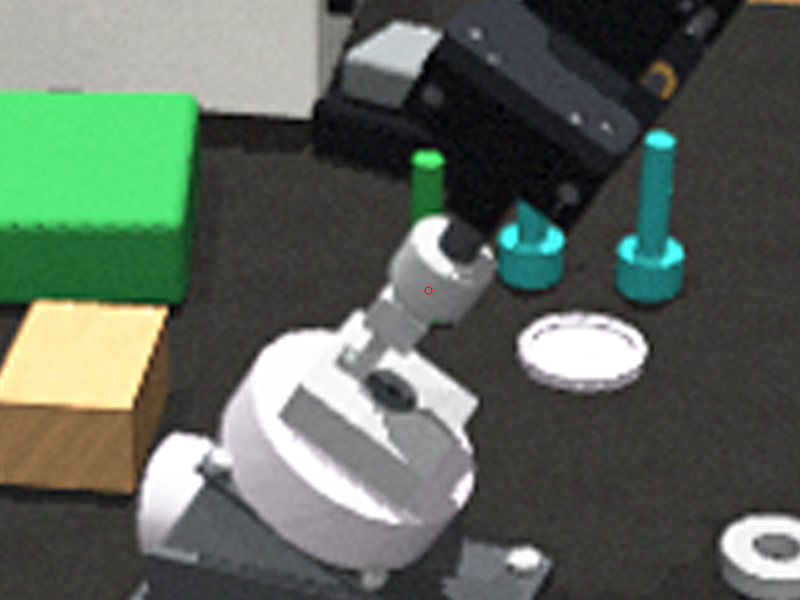

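Side view: the drift's foot at (440,270) is above the key head at (400,315), in line with it but about 5 mm downslope. I'll correct that and make the first tap gently.

```bash

python3 -m inch '[[-1,5,-2.5,1,0],[-1,0,0,2,0]]' >/dev/null; python3 dp.py
python3 -m inch '[[-1,0,0,3,0],[-1,0,0,3,0]]' >/dev/null; python3 dp.py
```

```text
t 34.2 face in gap mm [ 2.4  0.6 47.8] drift axis [0.032 0.043 0.999] move to (0,0,+60) in tool mm [ -3.   1. -12.] F along gap -1.8 [-0.6 -0.3 -2.4] w 0.197 q [-0.61 -0.28  0.4   2.13  0.46  0.88 -2.25]
t 34.45 face in gap mm [ 3.1  1.5 41.8] drift axis [0.031 0.042 0.999] move to (0,0,+60) in tool mm [ -4.   2. -18.] F along gap 7.2 [-4.1  1.5  5.8] w 0.195 q [-0.6  -0.27  0.41  2.13  0.45  0.86 -2.25]
```

```bash

python3 -m inch '[[-1,-2,0,4,0],[-1,0,0,4,0]]' >/dev/null; python3 dp.py
```

```text
t 34.7 face in gap mm [ 6.   4.1 36.3] drift axis [0.023 0.037 0.999] move to (0,0,+60) in tool mm [ -7.   5. -23.] F along gap 8.9 [-5.   0.1  7.5] w 0.199 q [-0.6  -0.26  0.41  2.13  0.45  0.84 -2.25]
```

```bash

python3 -m inch '[[-1,0,0,-8,0],[-1,-5,4,-6,0],[-1,0,0,0,0]]' >/dev/null; python3 dp.py d2
python3 - <<'E'
from h import *
G=np.array([.587,-.0454,.135]);ps=-.237
X=np.array([.866*np.cos(ps),.866*np.sin(ps),.5]);Y=np.array([-np.sin(ps),np.cos(ps),0]);Z=np.cross(X,Y);Rg=np.stack([X,Y,Z],1)
for n in("top","side"):
    d=snap(n);q=(cloud(d)-G)@Rg*1e3
    m=(abs(q[...,0])<16)&(abs(q[...,1])<12)&(q[...,2]>8)&(q[...,2]<70);r=q[m]
    print(n,len(r),np.histogram(r[:,2],bins=range(8,72,4)))
E
```

```text
t 35.075 face in gap mm [ 0.1  0.4 51.1] drift axis [0.025 0.038 0.999] move to (0,0,+60) in tool mm [-0.  1. -9.] F along gap -1.9 [-0.  -0.5 -2.1] w 0.198 q [-0.55 -0.29  0.36  2.14  0.44  0.87 -2.24]
top 4 (array([0, 0, 0, 0, 0, 0, 0, 0, 0, 0, 0, 0, 1, 0, 3]), array([ 8, 12, 16, 20, 24, 28, 32, 36, 40, 44, 48, 52, 56, 60, 64, 68]))
side 144 (array([ 4,  6, 13, 15, 21, 17, 33, 22,  0,  0,  2,  3,  2,  2,  4]), array([ 8, 12, 16, 20, 24, 28, 32, 36, 40, 44, 48, 52, 56, 60, 64, 68]))
```

View pics/d2.png

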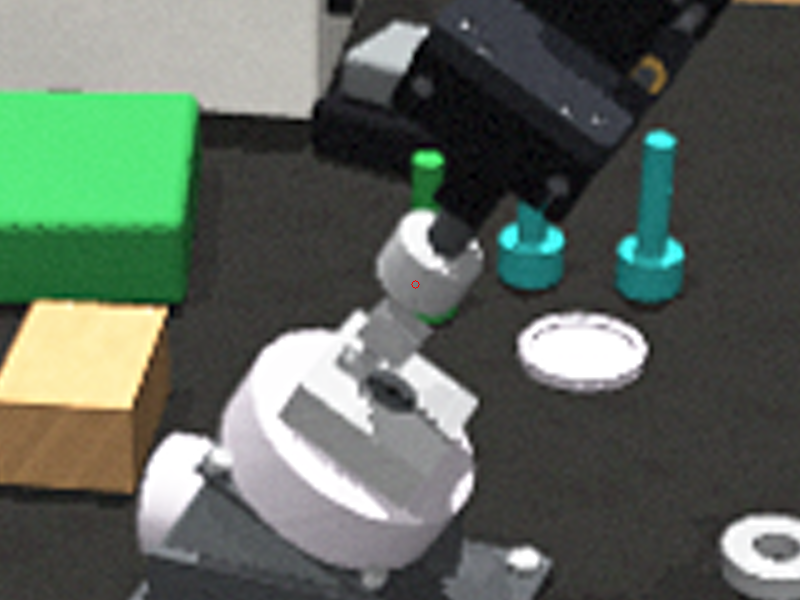

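The first tap drove the key about 4–5 mm: its head at (393,335) now sits lower, and the drift is clear. I'll make a second partial tap for margin, lift, then drive it tight.

```bash

python3 -m inch '[[-1,0,0,6,0],[-1,-1,1,5,0],[-1,-1,1,4,0],[-1,-1,1,3,0]]' >/dev/null; python3 dp.py
python3 -m inch '[[-1,-1,1,4,0]]' >/dev/null; python3 dp.py
python3 -m inch '[[-1,0,0,-8,0],[-1,0,0,-2,0]]' >/dev/null; python3 dp.py
```

```text
t 35.725 face in gap mm [ 0.2 -1.6 33.4] drift axis [0.02  0.035 0.999] move to (0,0,+60) in tool mm [ -1.  -1. -27.] F along gap 7.8 [-3.9  1.1  6.6] w 0.193 q [-0.55 -0.26  0.38  2.15  0.44  0.82 -2.24]
t 35.85 face in gap mm [ 1.8 -1.5 30.8] drift axis [0.015 0.033 0.999] move to (0,0,+60) in tool mm [ -2.  -0. -29.] F along gap 10.7 [-5.8  1.5  8.9] w 0.201 q [-0.55 -0.26  0.38  2.16  0.44  0.81 -2.23]
t 36.1 face in gap mm [ 1.5 -1.2 40.9] drift axis [0.016 0.033 0.999] move to (0,0,+60) in tool mm [ -2.  -1. -19.] F along gap -2.9 [ 0.7 -1.3 -2.8] w 0.193 q [-0.53 -0.28  0.36  2.15  0.44  0.83 -2.23]
```

```bash
cat > ht.py <<'E'
from h import *
G=np.array([.587,-.0454,.135]);ps=-.237
X=np.array([.866*np.cos(ps),.866*np.sin(ps),.5]);Y=np.array([-np.sin(ps),np.cos(ps),0]);Z=np.cross(X,Y);Rg=np.stack([X,Y,Z],1)
d=snap("side");q=(cloud(d)-G)@Rg*1e3
m=(abs(q[...,0])<16)&(abs(q[...,1])<12)&(q[...,2]>8)&(q[...,2]<70);r=q[m]
print("side",len(r),np.histogram(r[:,2],bins=range(8,60,2)))
E
python3 ht.py
```

```text
side 222 (array([ 2,  4, 10,  9,  7,  8, 10,  8, 11,  9, 21, 16,  2,  0,  0,  0,  0,
        0,  4,  4,  4,  2,  2,  3,  3]), array([ 8, 10, 12, 14, 16, 18, 20, 22, 24, 26, 28, 30, 32, 34, 36, 38, 40,
       42, 44, 46, 48, 50, 52, 54, 56, 58]))
```

Head top is now at about 32 mm, so fit is about 10 mm, and the drift is lifted off. Now the final drive.

```bash

python3 -m inch '[[-1,-1,0,6,0],[-1,-1,1,4,0],[-1,-1,0,4,0],[-1,-1,0,4,0],[-1,-1,0,4,0]]' >/dev/null; python3 dp.py
python3 -m inch '[[-1,-1,0,4,0],[-1,0,0,4,0]]' >/dev/null; python3 dp.py
```

```text
t 36.775 face in gap mm [ 3.2 -1.3 23. ] drift axis [0.007 0.03  1.   ] move to (0,0,+60) in tool mm [ -3.  -0. -37.] F along gap 43.2 [-30.5   3.1  32.3] w 0.194 q [-0.53 -0.25  0.37  2.16  0.44  0.78 -2.23]
t 37.025 face in gap mm [ 5.1 -1.1 22.6] drift axis [0.008 0.03  0.999] move to (0,0,+60) in tool mm [ -5.   0. -37.] F along gap 53.0 [-39.3   6.7  38.3] w 0.195 q [-0.53 -0.24  0.37  2.16  0.44  0.78 -2.23]
```

```bash

python3 -m inch '[[-1,0,0,-8,0],[-1,0,0,-30,0],[-1,0,0,-40,0],[-1,10,30,-30,-0.18],[-1,10,30,-20,-0.18]]' >/dev/null; python3 dp.py; python3 ht.py; python3 tilt.py
```

```text
t 37.65 face in gap mm [ 38.1 -40.5 108.9] drift axis [0.024 0.035 0.999] move to (0,0,+60) in tool mm [-24. -51.  48.] F along gap -2.1 [ 0.1 -0.6 -2.3] w 0.196 q [ 0.15 -0.3  -0.14  2.03  0.13  0.94 -1.59]
side 110 (array([11,  7, 11,  4, 11, 11, 11, 26, 17,  1,  0,  0,  0,  0,  0,  0,  0,
        0,  0,  0,  0,  0,  0,  0,  0]), array([ 8, 10, 12, 14, 16, 18, 20, 22, 24, 26, 28, 30, 32, 34, 36, 38, 40,
       42, 44, 46, 48, 50, 52, 54, 56, 58]))
t 37.7 pos [ 0.5369 -0.0779  0.2968] tilt 0.506 az -0.318 x [0.888 0.063 0.456] y [-0.014 -0.986  0.163] z [ 0.46  -0.151 -0.875] q [ 0.16 -0.3  -0.14  2.02  0.13  0.94 -1.57] f [ 1.4 -2.4  0.5] w 0.195
```

The key is tight: head top at about 24–25 mm and a solid stop at 53 N. Next I'll bring the drift upright again, in small steps.

```bash

python3 -m inch '[[-1,0,45,5,0],[-1,0,45,5,0],[-1,-49,-18,-29,0],[-1,-49,-18,-29,0]]' >/dev/null; python3 tilt.py
python3 -m inch '[[-1,-49,-18,-29,0],[-1,-49,-18,-29,0],[-1,-49,-18,-29,0]]' >/dev/null; python3 tilt.py
```

```text
t 38.2 pos [ 0.5157 -0.1549  0.2767] tilt 0.461 az -0.315 x [0.906 0.06  0.418] y [-0.004 -0.989  0.15 ] z [ 0.423 -0.138 -0.896] q [ 0.63 -0.29 -0.34  2.02 -0.1   0.93 -1.22] f [-1.1  0.5 -1.2] w 0.196
t 38.575 pos [ 0.4817 -0.1486  0.243 ] tilt 0.392 az -0.345 x [0.933 0.034 0.358] y [-0.015 -0.991  0.132] z [ 0.359 -0.129 -0.924] q [ 0.44 -0.3  -0.19  2.09 -0.02  0.96 -1.3 ] f [-1.  -1.3 -1.7] w 0.195
```

```bash

python3 -m inch '[[-1,-52,-19,-27,0],[-1,-52,-19,-27,0],[-1,-52,-19,-25,0],[-1,-52,-19,-25,0],[-1,-52,-19,-25,0]]' >/dev/null; python3 tilt.py
python3 -m inch '[[-1,-54,-19,-22,0],[-1,-54,-19,-22,0],[-1,-54,-19,-22,0]]' >/dev/null; python3 tilt.py
```

```text
t 39.2 pos [ 0.4022 -0.1071  0.1556] tilt 0.204 az -0.032 x [ 0.979 -0.006  0.203] y [-0.007 -1.     0.005] z [ 0.202 -0.006 -0.979] q [ 0.19 -0.3   0.03  2.23 -0.03  1.01 -1.34] f [-0.  -0.4 -3.2] w 0.197
t 39.575 pos [ 0.3611 -0.0871  0.127 ] tilt 0.117 az 0.155 x [ 0.993 -0.005  0.116] y [-0.003 -1.    -0.019] z [ 0.116  0.018 -0.993] q [ 0.45 -0.3  -0.21  2.27 -0.12  1.06 -1.27] f [ 0.3 -1.7 -0.9] w 0.193
```

```bash

python3 -m inch '[[-1,-58,-5,-15,0],[-1,-58,-5,-15,0],[-1,-58,-5,-15,0]]' >/dev/null; python3 tilt.py
```

```text
t 39.95 pos [ 0.306  -0.0671  0.09  ] tilt 0.065 az 1.465 x [1.    0.02  0.008] y [ 0.02  -0.998 -0.065] z [ 0.007  0.065 -0.998] q [ 0.59 -0.3  -0.33  2.34 -0.18  1.1  -1.19] f [ 0.2  1.5 -1.6] w 0.192
```

```bash

python3 -m inch '[[-1,20,20,-40,0],[-1,35,42,-12,0],[-1,35,42,-12,0],[-1,35,42,-12,0],[-1,35,42,-5,0]]' >/dev/null; python3 tilt.py
```

```text
t 40.575 pos [ 0.4706 -0.2571  0.1542] tilt 0.059 az 1.61 x [ 1.     0.025 -0.001] y [ 0.025 -0.998 -0.059] z [-0.002  0.059 -0.998] q [ 0.71  0.16 -0.25  1.79 -0.01  1.22 -1.07] f [ 1.1 -0.3 -1.5] w 0.198
```

```bash

python3 -m inch '[[-1,30,45,10,0],[-1,0,0,20,0],[-1,0,0,20,0]]' >/dev/null; python3 tilt.py
python3 - <<'E'
from h import *
for n in("top","side"):
    d=snap(n);W=cloud(d);save(d["color"],n+"p.png")
    if n=="side":
        u,v=proj(d,[.5,-.2985,.03]).astype(int)
        im=d["color"][v-55:v+35,u-60:u+60];save(cv2.resize(im,None,fx=6,fy=6,interpolation=cv2.INTER_CUBIC),"place.png");print(u-60,v-55)
    m=(abs(W[...,0]-.5)<.06)&(abs(W[...,1]+.3)<.06)
    r=W[m&(W[...,2]>.0065)&(W[...,2]<.012)];print(n,"rim",cv2.minEnclosingCircle(r[:,:2].astype(np.float32)) if len(r) else 0,len(r))
    m2=m&(W[...,2]>.015)&(W[...,2]<.075)&(np.hypot(W[...,0]-.5,W[...,1]+.3)<.035);r=W[m2]
    if len(r):print(n,"foot pts",len(r),r.min(0).round(4),r.max(0).round(4))
E
```

```text
t 40.95 pos [ 0.5065 -0.3062  0.098 ] tilt 0.053 az 1.554 x [1.    0.017 0.002] y [ 0.017 -0.998 -0.053] z [ 0.001  0.053 -0.999] q [ 0.72  0.32 -0.22  1.72  0.03  1.14 -1.06] f [ 0.5  0.1 -2.2] w 0.194
top rim ((0.483288049697876, -0.29980558156967163), 0.02878854237496853) 49
top foot pts 2 [ 0.4959 -0.2945  0.0728] [ 0.4961 -0.2915  0.0747]
298 113
side rim ((0.5000987648963928, -0.2979026138782501), 0.034767672419548035) 62
side foot pts 165 [ 0.4825 -0.3172  0.0455] [ 0.5196 -0.2819  0.0741]
```

View pics/place.png

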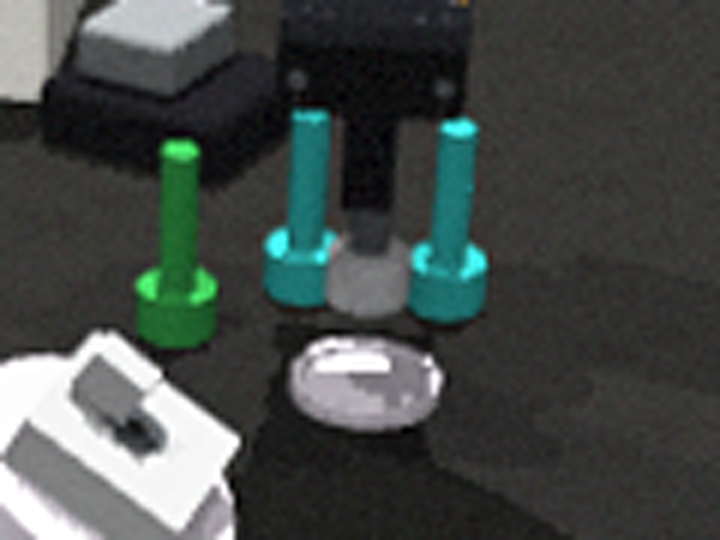

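The drift hangs upright over the dish: the foot at (370,280) measures about (0.501, -0.301) against the dish centre (0.500, -0.298). The key sits deep in the gap at (100,385). Lowering now.

```bash

python3 -m inch '[[-1,0,0,20,0],[-1,0,0,12,0],[-1,0,0,4,0]]' >/dev/null; python3 tilt.py
python3 -m inch '[[-1,0,0,3,0],[-1,0,0,2,0]]' >/dev/null; python3 tilt.py
```

```text
t 41.425 pos [ 0.5054 -0.3039  0.0606] tilt 0.053 az 1.604 x [ 1.     0.016 -0.001] y [ 0.016 -0.998 -0.053] z [-0.002  0.053 -0.999] q [ 0.71  0.36 -0.22  1.75  0.04  1.07 -1.07] f [-0.2 -0.3 -2.5] w 0.199
t 41.675 pos [ 0.5063 -0.304   0.0566] tilt 0.051 az 1.57 x [1.    0.016 0.001] y [ 0.016 -0.999 -0.051] z [ 0.     0.051 -0.999] q [ 0.71  0.36 -0.22  1.76  0.04  1.06 -1.07] f [ 1.2 -0.7 -2.6] w 0.194
```

```bash

python3 -m inch '[[-1,-1,0,2,0],[-1,0,0,2,0]]' >/dev/null; python3 tilt.py
python3 -m inch '[[-1,0,0,1,0]]' >/dev/null; python3 tilt.py
```

```text
t 41.925 pos [ 0.5058 -0.3042  0.0538] tilt 0.05 az 1.544 x [1.    0.016 0.002] y [ 0.016 -0.999 -0.05 ] z [ 0.001  0.05  -0.999] q [ 0.71  0.36 -0.22  1.76  0.04  1.05 -1.07] f [-1.6  1.4  6.5] w 0.19
t 42.05 pos [ 0.5058 -0.3042  0.0537] tilt 0.05 az 1.545 x [1.    0.016 0.002] y [ 0.016 -0.999 -0.05 ] z [ 0.001  0.05  -0.999] q [ 0.71  0.36 -0.22  1.76  0.04  1.05 -1.07] f [-2.6  1.8  6.5] w 0.194
```

Floor contact. Releasing and withdrawing.

```bash

python3 -m inch '[[-0.4,0,0,0,0],[-0.3,0,0,0,0],[-0.1,0,0,0,0],[0,0,0,0,0]]' >/dev/null; python3 tilt.py
python3 -m inch '[[0,0,2,-20,0],[0,0,0,-50,0],[0,0,0,-50,0],[0,-40,0,-30,0],[0,-50,0,-20,0]]' >/dev/null; python3 tilt.py
python3 -m inch '[[0,-50,0,0,0],[0,0,0,0,0],[0,0,0,0,0]]' >/dev/null; python3 tilt.py
python3 - <<'E'
from h import *
G=np.array([.587,-.0454,.135]);ps=-.237
X=np.array([.866*np.cos(ps),.866*np.sin(ps),.5]);Y=np.array([-np.sin(ps),np.cos(ps),0]);Z=np.cross(X,Y);Rg=np.stack([X,Y,Z],1)
ims=[]
for n in("top","side"):
    d=snap(n);W=cloud(d);ims.append(d["color"])
    m=(abs(W[...,0]-.5)<.04)&(abs(W[...,1]+.3)<.04)
    for lo,hi in((.022,.032),(.06,.1)):
        r=W[m&(W[...,2]>lo)&(W[...,2]<hi)]
        if len(r):print(n,lo,"circle",cv2.minEnclosingCircle(r[:,:2].astype(np.float32)),"mean",r.mean(0).round(4))
    q=(W-G)@Rg*1e3;k=(abs(q[...,0])<16)&(abs(q[...,1])<14)&(q[...,2]>8)&(q[...,2]<60);r=q[k];t=r[r[:,2]>r[:,2].max()-4]
    print(n,"head top",np.percentile(r[:,2],[90,99]).round(1),t.mean(0).round(1))
save(cv2.resize(np.vstack([ims[0][120:330,150:500],ims[1][80:390,200:550]]),None,fx=1.15,fy=1.15),"end.png")
E
```

```text
t 42.55 pos [ 0.5071 -0.3048  0.0543] tilt 0.049 az 1.484 x [1.    0.016 0.005] y [ 0.016 -0.999 -0.049] z [ 0.004  0.049 -0.999] q [ 0.71  0.36 -0.22  1.76  0.04  1.05 -1.07] f [ 0.5 -0.9 -0.1] w 0.462
t 43.175 pos [ 0.4167 -0.3153  0.2259] tilt 0.052 az 1.534 x [1.    0.022 0.003] y [ 0.022 -0.998 -0.052] z [ 0.002  0.052 -0.999] q [ 0.81  0.08 -0.2   1.73 -0.03  1.36 -0.93] f [ 0.  -0.6  0.2] w 0.505
t 43.55 pos [ 0.3636 -0.3186  0.2289] tilt 0.047 az 1.438 x [1.    0.017 0.007] y [ 0.017 -0.999 -0.046] z [ 0.006  0.046 -0.999] q [ 0.86 -0.01 -0.16  1.82 -0.04  1.36 -0.85] f [0.2 0.5 0.5] w 0.501
top 0.022 circle ((0.5031177401542664, -0.3012440800666809), 0.01899426057934761) mean [ 0.5008 -0.2977  0.0271]
top 0.06 circle ((0.5024604797363281, -0.30076849460601807), 0.00922832265496254) mean [ 0.5019 -0.2987  0.0885]
top head top [25.7 27.7] [ 0.7  3.8 25.3]
side 0.022 circle ((0.5024340152740479, -0.2995520234107971), 0.018713410943746567) mean [ 0.5029 -0.2941  0.0265]
side 0.06 circle ((0.5026896595954895, -0.29976755380630493), 0.010826824232935905) mean [ 0.5026 -0.2964  0.0802]
side head top [24.6 25.5] [-2.9  4.7 23.5]
```

View pics/end.png

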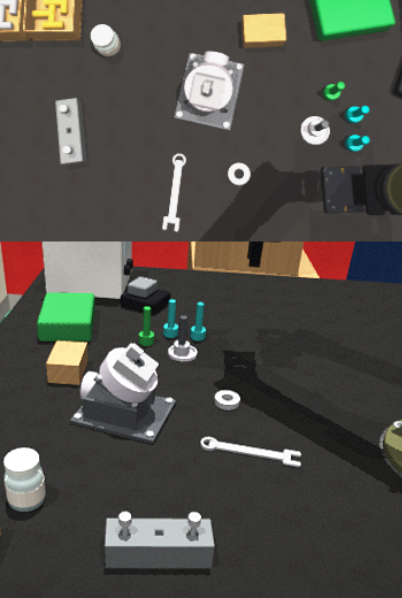

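The final views show the key seated in the hub at (208,88), the drift upright in its dish at (317,128), and the pins and bystanders where they were. Handing in.

```bash
python3 -c "
from bench import ctrl
ctrl.close_job()"
```

```text
the job is handed in; nothing more can be done
```

The pulley is locked to its shaft and I handed the job in at about 44 s; no verdict was reported.

**What I did**
- **Tilt:** moves have no tilt axis, so I tilted the tool 30° by pushing past the outer reach. I straightened it at the inner limit; one overshoot there was corrected at the outer limit.
- **Key:** I took it from the rack, lowered it about 33 mm into the gap and let go; it settled at about 35 mm.
- **Taps:** three with the steel drift, held within about 0.05 rad of the gap axis and lifted off in between. By camera, fit was about 4–5 mm after the first and about 10 mm after the second. The third stopped solidly at about 53 N.
- **Drift:** I stood it back in its dish and moved the arm clear.

**Last checks**
- **Key depth:** the head top reads 24–26 mm above the boss face, and 24 mm would be fully tight. The cameras scatter by 1–2 mm, so the solid stop is the firmer evidence.
- **Drift:** it stands upright about 3–4 mm from the dish centre, with foot and handle centres agreeing within about 1 mm.
- **Other things:** pins and bystanders look unmoved in the final views; I did not measure this.
- **Disagreement:** the head's sideways position in the gap read 4–5 mm off, but those points are mostly on the side of the head facing the camera, so I put it down to visibility. Nothing else disagreed.

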